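# Unlatch and drop the front of the gel-plate case

## Task

Open the plywood case on the table: throw the lever of its draw latch over past centre, all the way towards the case's front, so that the hook drops free of the stud on the front flap, then lower the flap until it lies fully open on the table. Leave the mug, measuring cup, bottle and spatula round the case where they are.

Things in the scene. Friction and masses are not known exactly. Their poses are not given: they have to be found in the camera images.
- case: plywood case fixed to the table, 200 deep (x) x 240 wide (y) x 115 mm high (its roof). Origin under its centre, on the table. Its front flap faces -x, roughly towards the robot; y runs along its width, to the left seen from the robot; z up. The draw latch is on its right (-y) side wall, outer face at y = -120 mm
- latch_pivot (a point): point on the axis of the latch lever (the axis runs along the case's y), on the case's right side: 95 mm above the table, 46 mm behind the middle of the flap's thickness, 40 mm outside the wall's outer face, level in y with latch_bar. Axes are the case's. The space outside the wall round and under the lever is free down to the table
- latch_bar (a point): middle of the free part of the round steel crossbar (diameter 12, along the case's y, from 13 to 66 mm off the wall, the point at 40) at the lever's end, 85 mm from its axis. Latched, the lever rises backwards (case's +x) at 40 degrees: the bar is 65 mm behind and 55 mm above the axis. It swings up and over to the front
- lever (a joint): angle of the latch lever (rad): 0 latched, 0.87 standing upright, 2.2 its front stop, fully thrown over. A spring pulls it shut (about 2.5 N at the bar at first, then less) up to about 0.4, beyond that it is past centre and spring and weight carry it over; it then stays
- hook_tip (a point): top of the upturned claw of the small steel hook (6 mm thick, 60 mm long) carried by the lever; latched, the claw stands in front of the stud and pulls the flap shut, its top about 100 mm above the table; free, the hook hangs from the lever with its tip about 50 mm above the table
- stud (a point): centre of the free length of the steel stud (diameter 8 mm) on the flap's right-hand edge that the hook catches, 91 mm above the table while the flap is shut; axes turn with the flap
- flap_tab (a point): middle of the top edge of the pull tab of the front flap: the tab is 110 mm wide (y), 10 mm thick (x), and stands 35 mm above the case's roof (top 150 mm above the table), with free space behind it over the roof. Axes as the case's while shut, turning with the flap (x is the flap's inner normal)
- flap_hinge (a point): middle of the flap's hinge axis, which runs along the case's y at the foot of the front, 6 mm above the table; the axis lies in the middle of the flap's 10 mm thickness. The flap is 240 mm wide, its main panel reaches 109 mm and the tab 144 mm from the axis. Axes are the case's
- flap (a joint): angle of the front flap (rad): 0 shut (upright), 1.571 lying open flat on the table towards the robot, against a firm stop. Stiff hinge, stays where it is left; takes about 3 to 5 N at 100 mm from the axis. It cannot move while the hook is on the stud
- mug: bystander: glass mug, 130 mm high, diameter 84 mm, origin under its centre
- measuring_cup: bystander: steel measuring cup, 55 mm high, diameter 76 mm, with a flat handle to its -x up to 110 mm from its centre; origin under its centre
- bottle: bystander: small clear bottle, 100 mm high, diameter 48 mm, origin under its centre
- spatula: bystander: spatula 240 mm long lying flat along its x, origin under its middle

How it is judged:
By the outcome, as a careful person would: the job done as asked, in the order asked, and still so for the second after the job is handed in, with the robot touching nothing.
It also fails if it takes over 51 s, if anything falls off the work surface, if the arm or the gripper's body presses on something with over 40 N, if the wrist force passes 120 N, or if a joint passes its speed limit or range.

## Robot

A 6-joint arm with a two-finger parallel gripper is mounted at the origin on the work surface. World frame = base frame: x ahead of the robot, y to its left, z up, the work surface at z = 0. Lengths are in m, angles in rad, forces in N, time in s.
With the tool pointing down it reaches from about 0.375 to 0.9 m from the base axis. Payload 3.1 kg.
Tool frame: the origin (TCP) lies on the centre line of the jaws, within the pads' length; the fingertips stand 14 mm ahead of it and the grasp point (between the pads) lies 5 mm behind it; y points along the fingers, z is the direction in which the jaws open and shut, and the axes are right-handed (so a half turn about y gives the same grasp; the last joint's range is limited). The gripper opens to 87 mm and grips with 3 to 60 N. Pads are 19 mm wide; open, the fingers measure 117 mm over their backs; the gripper's body (75 mm by 190 mm) begins 51 mm behind the grasp point.
Start: joints at [1.129, 0.527, 1.433, -0, 1.181, -0.178], TCP at [0.163, 0.603, 0.237] pointing down, gripper open.
Joint ranges: [-3.08, 3.08], [-0.75, 2.2], [0.22, 2.44], [-1.43, 4.57], [0, 2.65], [-2.85, 2.85]. Speed limits (rad/s): [2.79, 2.79, 3.14, 3.14, 3.14, 3.14].

## Interface

Orientations are given as a unit quaternion [x, y, z, w].
In Python, from rig import robot, vision gives the robot as it stands.
- The arm moves only by the shell command python3 -m crank 'ROWS' [FORCE]. ROWS is JSON, a list of rows, each a list of 7 numbers: the shift along the tool's x, y, z as a fraction of full scale, then the turn, a rotation vector about the tool's x, y, z as a fraction of full scale, then the gripper command: -1 is shut, 1 is fully open, values between are in proportion. In form: [[x, y, z, wx, wy, wz, grip], ...]. A call has 1 to 10 rows; each row is the pose to reach, as a shift and turn from the pose commanded when the call began, along the tool's axes at that moment, turning the shorter way round; what a row does not reach only later rows make up. Full scale, the value 1, is 50 cm for a shift and pi rad for a turn. A row lasts 1/8 s, in which the tool goes at most 62.5 mm and 10.7 degrees, less where a joint would pass 70% of its speed; a pose out of reach is approached as far as the arm can. A call with a number of a shift or a turn outside -1 to 1 is refused whole. A call with a gripper value outside its range is refused whole. The fingers move at their own pace and stop on an object; FORCE is the grip in N (left out, the last holds). Time passes only in rows, so rows that repeat a pose let the fingers close. It gives the time, the measured TCP pose, the force and the opening at its end, in the units of the state.
- robot.get_obs(): the state, without advancing time (a new reading comes with each control period).
- vision.camera(name): name is "side" or "top"; returns the picture (420x560x3 uint8, blue, green, red); there is no depth.
- vision.camera_info(name): a dict with "vfov" (degrees; the focal length in pixels is half the picture's height over the tangent of half this angle, whatever the lens; pixels are square), "cx", "cy" (the principal point, pixels), "world_from_camera" (4x4, takes a point from camera to world coordinates). Camera axes: x right, y up, looking along -z (the intrinsics and any distortion apply to the point x, -y, -z); pixel columns grow to the right and rows downward; lengths in m; the calibration is good to about 2 mm. A picture is of the moment at which its call begins. camera_info takes no time and is no camera call.
- robot.hand_in(): hands the job in, once; it reports no verdict.
The state is a dict: "time": time; "q": joint angles; "joint_velocities": joint speeds; "joint_torque": joint torques, N m; "position": TCP position; "tool_rot": TCP orientation; "ft_force": force on the tool from outside, world axes, zero at the start; "moment": the same for the moment, N m; "grip_width": finger opening in m.
Only numpy, scipy, OpenCV 4.12 (cv2) and the standard library are available. Lean on these libraries where they do the work, as an engineer would, in place of code of your own. Each camera call takes 0.05 s, during which the arm holds its last target.

## Working session

There is one attempt and no reset: what is moved stays moved. The work goes in short steps, Python scripts to look and compute and a shell command to move; the robot and the scene stay as the last step left them, time stands still between calls to the robot, and variables do not carry over. Pictures are saved under pics/ and viewed, and the job is handed in when it is done.

```bash
ls; mkdir -p pics
python3 - <<'E'
from rig import robot, vision
import cv2
for n in("side","top"):
    cv2.imwrite(f"pics/{n}0.png",vision.camera(n)); print(n,vision.camera_info(n))
print(robot.get_obs())
E
```

```text
pics
side {'vfov': 55.096434802963905, 'cx': 277.5271522501644, 'cy': 206.68157132539613, 'world_from_camera': array([[ 0.99763143,  0.06245809, -0.02881881,  0.49274349],
       [-0.06650156,  0.76868646, -0.63615931, -0.57650927],
       [-0.01758066,  0.63656902,  0.77101933,  0.91636157],
       [ 0.        ,  0.        ,  0.        ,  1.        ]])}
top {'vfov': 42.846290418470865, 'cx': 274.6853310754455, 'cy': 205.28662304871077, 'world_from_camera': array([[ 0.01977808,  0.984576  , -0.17383592,  0.32510659],
       [-0.99975852,  0.01781029, -0.01287256,  0.09195337],
       [-0.00957795,  0.17404854,  0.98469049,  1.23843694],
       [ 0.        ,  0.        ,  0.        ,  1.        ]])}
{'time': 0.1, 'q': array([ 1.12847608e+00,  5.28375333e-01,  1.43376995e+00, -2.45791653e-05,
        1.18136889e+00, -1.78523050e-01]), 'joint_velocities': array([ 0.00181418, -0.00199153, -0.00299323, -0.00175509, -0.00028982,
       -0.00052971]), 'joint_torque': array([ 2.15962723e-04, -4.40987027e+01, -1.77151483e+01,  6.34977221e-02,
        5.33646403e-02, -4.65143648e-05]), 'position': array([0.16268883, 0.60280967, 0.23566948]), 'tool_rot': array([ 0.70161429, -0.09319274,  0.09279301, -0.70031561]), 'ft_force': array([ 0.14744451,  0.77686211, -1.11807692]), 'moment': array([-0.00046234, -0.00259454,  0.0131332 ]), 'grip_width': 0.08697408675590197}
```

View pics/side0.png

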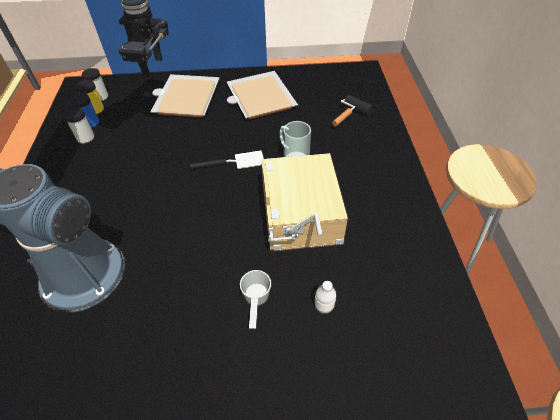

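View pics/top0.png

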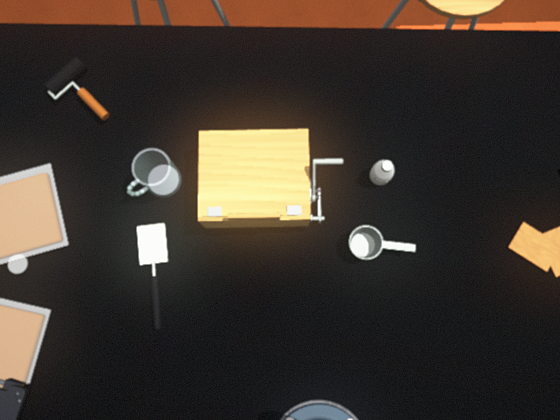

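Run:
```python
import cv2
a=cv2.imread('pics/top0.png')[110:280,180:440]; cv2.imwrite('pics/topc.png',cv2.resize(a,None,fx=3,fy=3,interpolation=cv2.INTER_CUBIC))
a=cv2.imread('pics/side0.png')[110:330,220:380]; cv2.imwrite('pics/sidec.png',cv2.resize(a,None,fx=2.7,fy=2.7,interpolation=cv2.INTER_CUBIC))
```

```text
(no output)
```

View pics/topc.png

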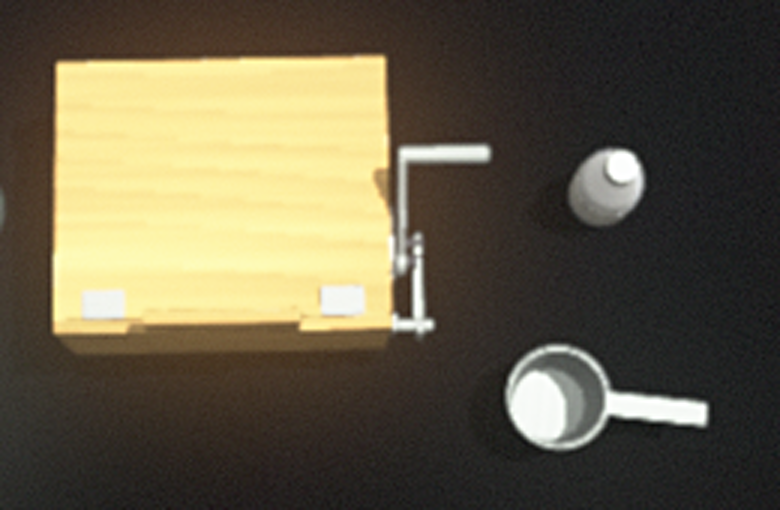

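View pics/sidec.png

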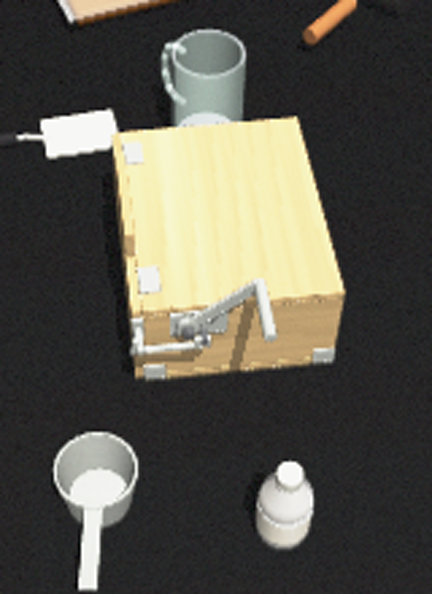

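```bash
cat > h.py <<'E'
import numpy as np
from rig import vision
C={n:vision.camera_info(n) for n in("side","top")}
def ray(n,u,v):
    c=C[n];f=210/np.tan(np.radians(c['vfov']/2));T=c['world_from_camera']
    d=T[:3,:3]@np.array([(u-c['cx'])/f,-(v-c['cy'])/f,-1]);return T[:3,3],d
def plane(n,u,v,z):
    o,d=ray(n,u,v);return o+d*(z-o[2])/d[2]
def tri(t,s):
    o1,d1=ray('top',*t);o2,d2=ray('side',*s)
    k=np.linalg.lstsq(np.c_[d1,-d2],o2-o1,rcond=None)[0]
    a=o1+d1*k[0];b=o2+d2*k[1];return (a+b)/2,np.linalg.norm(a-b)
def proj(n,p):
    c=C[n];f=210/np.tan(np.radians(c['vfov']/2));T=c['world_from_camera']
    q=T[:3,:3].T@(np.array(p)-T[:3,3]);return np.array([c['cx']+f*q[0]/-q[2],c['cy']-f*q[1]/-q[2]])
E
python3 - <<'E'
from h import *
np.set_printoptions(precision=4,suppress=True)
t=lambda u,v:(u/3+180-.33,v/3+110-.33); s=lambda u,v:(u/2.7+220-.3,v/2.7+110-.3)
T={'BL':t(55,62),'BR':t(386,56),'FR':t(391,318),'FL':t(53,320)}
S={'BL':s(297,118),'BR':s(344,291),'FR':s(136,313),'FL':s(114,132)}
for k in T: print(k,plane('top',*T[k],.115),plane('side',*S[k],.115),tri(T[k],S[k]))
print('bar in',tri(t(405,153),s(260,283)),'out',tri(t(488,153),s(270,335)))
print('bar end',plane('top',*t(488,153),.15),plane('top',*t(405,153),.15))
print('stud',tri(t(427,324),s(138,350)))
print('cup',plane('top',*t(557,397),.055),'handle end',plane('top',*t(708,413),.05),'side cup',plane('side',*s(96,470),.055))
print('bottle',plane('top',*t(622,165),.1),plane('side',*s(291,474),.1))
print('mug rim',plane('top',153,166,.13),plane('side',297,131,.13))
E
```

```text
BL [0.687  0.2778 0.115 ] [0.6862 0.2716 0.115 ] (array([0.6884, 0.2788, 0.1085]), np.float64(0.0012153383223525364))
BR [0.6955 0.0365 0.115 ] [0.6949 0.0354 0.115 ] (array([0.6956, 0.0364, 0.1138]), np.float64(0.0007138907951206052))
FR [0.5024 0.0312 0.115 ] [0.5002 0.0252 0.115 ] (array([0.5018, 0.0306, 0.1085]), np.float64(0.0032740005831854956))
FL [0.4966 0.2707 0.115 ] [0.49   0.2667 0.115 ] (array([0.4934, 0.2703, 0.1128]), np.float64(0.007083511222533755))
bar in (array([0.6133, 0.0242, 0.1495]), np.float64(0.0009541699104400392)) out (array([ 0.6144, -0.0336,  0.1496]), np.float64(0.000627414834803418))
bar end [ 0.6147 -0.0336  0.15  ] [0.6137 0.0243 0.15  ]
stud (array([0.5014, 0.0034, 0.0875]), np.float64(0.0029649596057489177))
cup [ 0.4551 -0.095   0.055 ] handle end [ 0.4459 -0.2071  0.05  ] side cup [ 0.4557 -0.1008  0.055 ]
bottle [ 0.6206 -0.1368  0.1   ] [ 0.6205 -0.1418  0.1   ]
mug rim [0.6013 0.368  0.13  ] [0.5998 0.3609 0.13  ]
```

Run:
```python
from h import *
from rig import robot
from scipy.spatial.transform import Rotation as R
o=robot.get_obs();np.set_printoptions(precision=4,suppress=True)
r=R.from_quat(o['tool_rot']);print(r.as_matrix(),o['position'])
for y in (.03,.03+np.pi): pass
ex=np.array([np.cos(.03),np.sin(.03),0]);ey=np.array([-np.sin(.03),np.cos(.03),0])
for sgn in(1,-1):
    z=sgn*ey;y=np.array([0,0,-1.]);x=np.cross(y,z);t=R.from_matrix(np.c_[x,y,z])
    print(sgn,(r.inv()*t).as_rotvec()/np.pi)
for p in([.66,-.014,.28],): print(r.inv().apply(np.array(p)-o['position'])/.5)
```

```text
[[ 0.9654 -0.0008  0.2607]
 [-0.2607 -0.0017  0.9654]
 [-0.0003 -1.     -0.0019]] [0.1627 0.6028 0.2357]
1 [ 0.0006 -0.0935 -0.0002]
-1 [0.0003 0.9065 0.0008]
[ 1.2818 -0.0873 -0.9318]
```

```bash
python3 -m crank '[[0.1,-0.09,-0.07,0,-0.015,0,-1],[0.2,-0.09,-0.14,0,-0.03,0,-1],[0.3,-0.09,-0.22,0,-0.045,0,-1],[0.4,-0.09,-0.3,0,-0.06,0,-1],[0.5,-0.09,-0.38,0,-0.08,0,-1],[0.58,-0.09,-0.43,0,-0.0935,0,-1],[0.64,-0.09,-0.47,0,-0.0935,0,-1],[0.64,-0.09,-0.47,0,-0.0935,0,-1],[0.64,-0.09,-0.47,0,-0.0935,0,-1]]' 10
```

```text
time: 1.23
position: [0.4098, 0.2933, 0.2812]
tool_rot: [-0.707, -0.01, 0.011, 0.707]
ft_force: [0.2, 0.3, -0.4]
grip_width: 0.0057
```

```bash
python3 -m crank '[[0.08,0,-0.1,0,0,0,-1],[0.16,0,-0.2,0,0,0,-1],[0.24,0,-0.3,0,0,0,-1],[0.32,0,-0.4,0,0,0,-1],[0.4,0,-0.5,0,0,0,-1],[0.48,0,-0.58,0,0,0,-1],[0.48,0,-0.63,0,0,0,-1],[0.48,0,-0.63,0,0,0,-1],[0.48,0,-0.63,0,0,0,-1]]'
python3 - <<'E'
from rig import vision
import cv2
for n,(a,b,c,d) in (("side",(110,300,200,400)),("top",(110,280,180,440))):
    cv2.imwrite(f"pics/{n}1.png",cv2.resize(vision.camera(n)[a:b,c:d],None,fx=3,fy=3))
E
```

```text
time: 2.35
position: [0.6592, -0.0123, 0.2813]
tool_rot: [-0.707, -0.011, 0.012, 0.707]
ft_force: [0.4, 0.5, 0.6]
grip_width: 0.0007
```

View pics/side1.png

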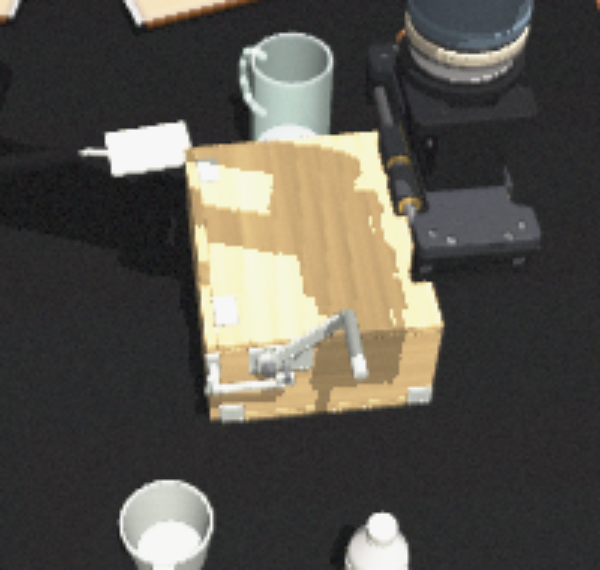

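View pics/top1.png

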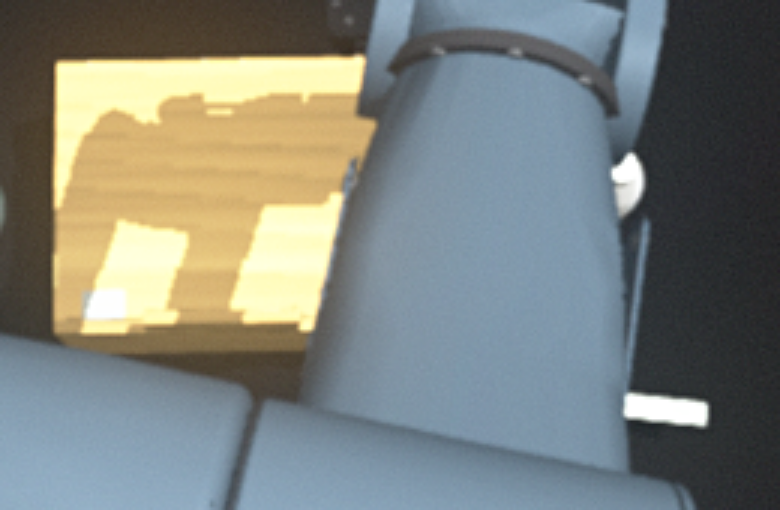

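Run:
```python
from h import *
import cv2
for p in([.659,-.012,.281],[.659,-.012,.267],[.659,-.012,.327],[.659,.083,.327],[.659,-.107,.327],[.614,-.006,.15]): 
    q=proj('side',p); print((q-[200,110])*3)
im=vision.camera('side'); cv2.imwrite('pics/side1b.png',cv2.resize(im[60:300,240:440],None,fx=2.5,fy=2.5))
```

```text
[429.90226928 233.65555944]
[427.78253928 246.80875574]
[437.26083195 187.9947351 ]
[414.50145923  94.64911565]
[463.64996137 296.22749104]
[354.32878081 342.68582629]
```

View pics/side1b.png

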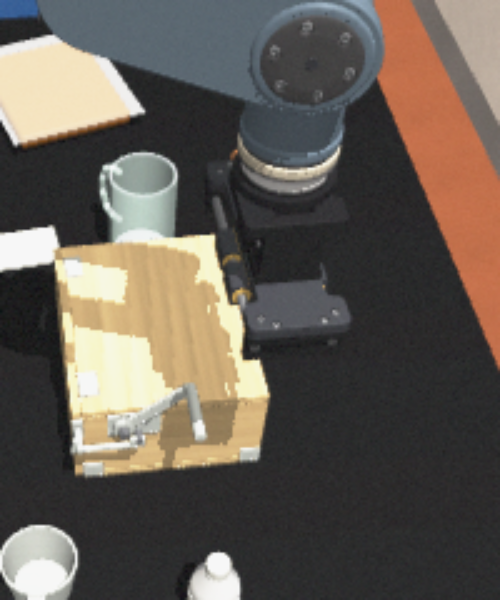

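```bash
python3 -m crank '[[0,0.1,0,0,0,0,-1],[0,0.2,0,0,0,0,-1],[0,0.25,0,0,0,0,-1],[0,0.25,0,0,0,0,-1],[-0.02,0.25,0,0,0,0,-1],[-0.03,0.25,0,0,0,0,-1],[-0.03,0.25,0,0,0,0,-1]]'
python3 - <<'E'
from rig import vision
import cv2
im=vision.camera('side'); cv2.imwrite('pics/side2.png',cv2.resize(im[60:300,240:440],None,fx=2.5,fy=2.5))
E
```

```text
time: 3.38
position: [0.6449, -0.0151, 0.1581]
tool_rot: [0.707, 0.011, -0.01, -0.707]
ft_force: [-0.4, -0.4, -0.5]
grip_width: 0.0006
```

View pics/side2.png

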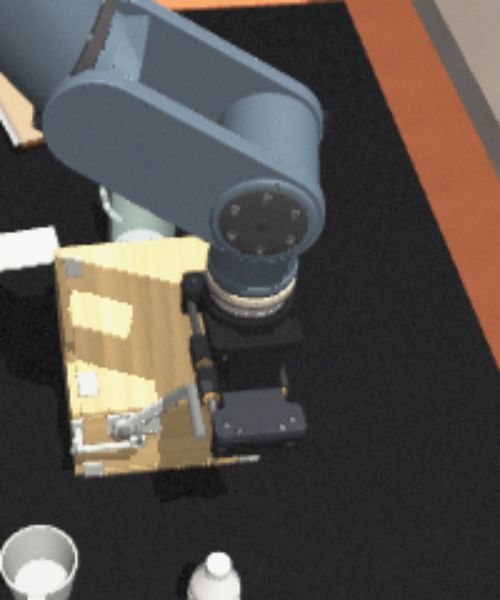

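```bash
python3 -m crank '[[-0.03,0.016,0,0,0,0,-1],[-0.045,0.002,0,0,0,0,-1],[-0.06,-0.01,0,0,0,0,-1],[-0.08,-0.02,0,0,0,0,-1],[-0.1,-0.03,0,0,0,0,-1],[-0.1,-0.03,0,0,0,0,-1]]'
python3 - <<'E'
from rig import vision
import cv2
im=vision.camera('side'); cv2.imwrite('pics/side3.png',cv2.resize(im[60:300,240:440],None,fx=2.5,fy=2.5))
E
```

```text
time: 4.18
position: [0.5925, -0.0162, 0.1713]
tool_rot: [-0.707, -0.009, 0.012, 0.707]
ft_force: [0.5, -0.5, -0.1]
grip_width: 0.0004
```

View pics/side3.png

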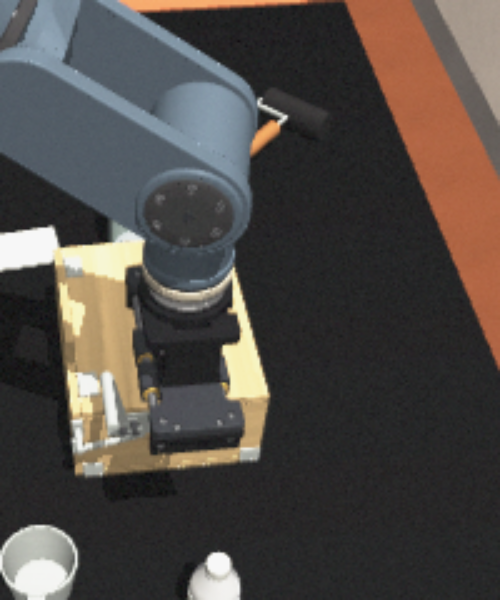

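```bash
python3 -m crank '[[-0.02,-0.015,0,0,0,0,-1],[-0.05,-0.015,0,0,0,0,-1],[-0.08,-0.01,0,0,0,0,-1],[-0.1,-0.01,0,0,0,0,-1],[-0.1,-0.01,0,0,0,0,-1]]'
python3 - <<'E'
from rig import vision
import cv2
im=vision.camera('side'); cv2.imwrite('pics/side4.png',cv2.resize(im[60:300,240:440],None,fx=2.5,fy=2.5))
E
```

```text
time: 4.85
position: [0.5442, -0.018, 0.1766]
tool_rot: [-0.707, -0.01, 0.011, 0.707]
ft_force: [0.5, -0.1, -0.0]
grip_width: 0.0004
```

View pics/side4.png

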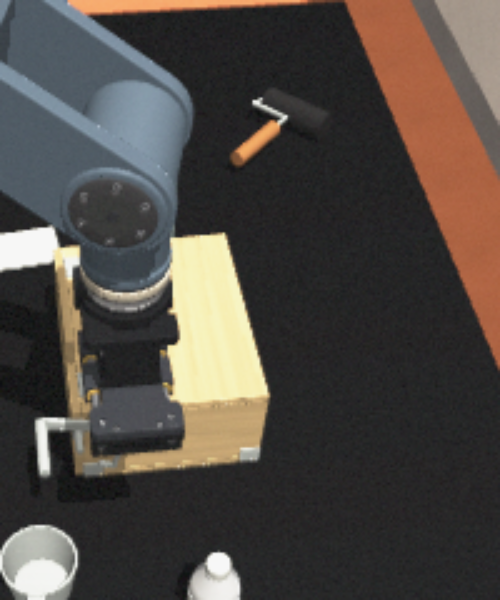

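```bash
python3 -m crank '[[0,-0.1,0,0,0,0,-1],[0.05,-0.2,0.1,0,0,0,-1],[0.1,-0.2,0.2,0,0,0,-1],[0.1,-0.2,0.3,0,0,0,-1],[0.1,-0.2,0.34,0,0,0,-1],[0.1,-0.2,0.34,0,0,0,-1]]'
python3 - <<'E'
from h import *
import cv2
im=vision.camera('side'); cv2.imwrite('pics/side5.png',cv2.resize(im[150:300,220:360],None,fx=4,fy=4))
im=vision.camera('top'); cv2.imwrite('pics/top5.png',cv2.resize(im[130:290,180:440],None,fx=3,fy=3))
for y in(.019,-.034):
  for p in([.4665,y,.1156],): print((proj('side',p)-[220,150])*4,(proj('top',p)-[180,130])*3)
E
```

```text
time: 5.65
position: [0.5897, 0.1542, 0.2763]
tool_rot: [0.707, 0.011, -0.012, -0.707]
ft_force: [-0.0, -0.9, -0.6]
grip_width: 0.0007
[146.46851729 313.46170947] [407.02592147 307.63661493]
[149.43767302 384.71507267] [482.48491063 309.02899634]
```

View pics/side5.png

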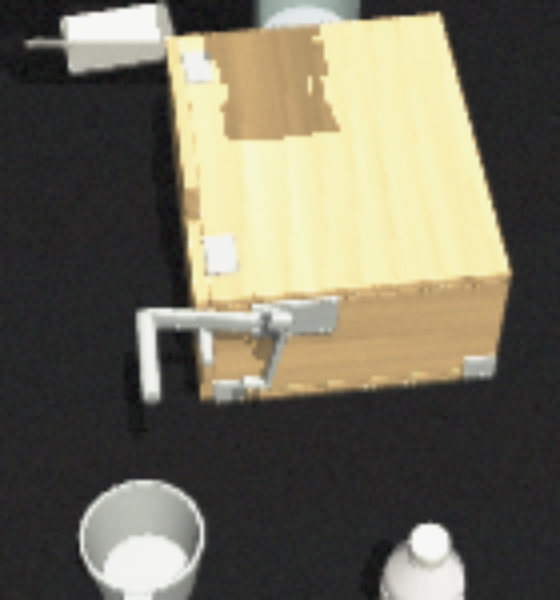

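View pics/top5.png

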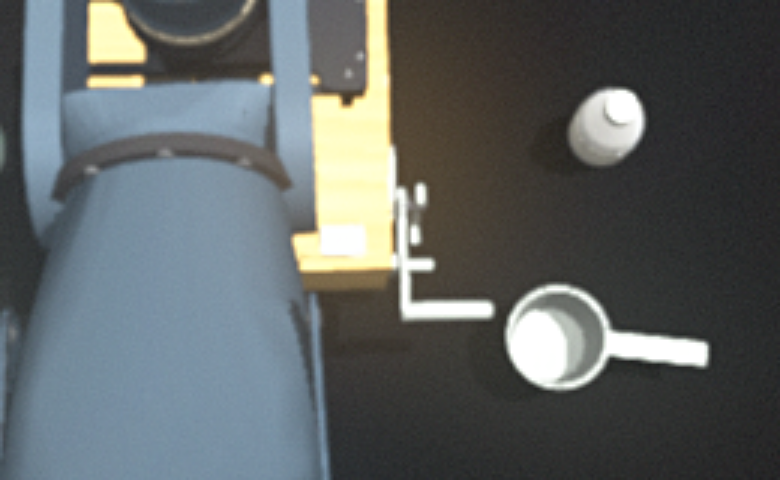

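```bash
python3 -m crank '[[-0.05,0.08,0,0,0,0,-1],[-0.09,0.16,0,0,0,0,-1],[-0.09,0.24,0,0,0,0,-1],[-0.09,0.265,0,0,0,0,-1],[-0.09,0.265,0,0,0,0,-1],[-0.09,0.265,0,0,0,0,-1]]'
python3 - <<'E'
from h import *
import cv2
im=vision.camera('side'); cv2.imwrite('pics/side6.png',cv2.resize(im[110:300,200:400],None,fx=3,fy=3))
E
```

```text
time: 6.5
position: [0.5465, 0.1516, 0.1455]
tool_rot: [-0.707, -0.012, 0.009, 0.707]
ft_force: [0.1, -0.4, 0.3]
grip_width: 0.0007
```

View pics/side6.png

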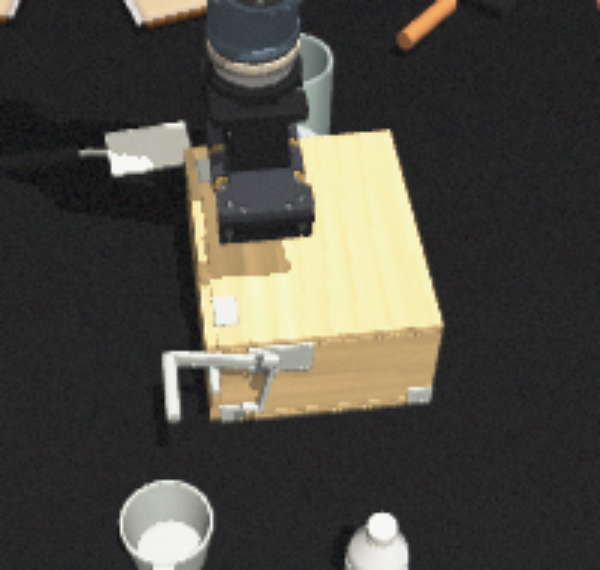

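```bash
python3 -m crank '[[-0.04,0.0,0,0,0,0,-1],[-0.06,0.004,0,0,0,0,-1],[-0.08,0.005,0,0,0,0,-1],[-0.1,0.007,0,0,0,0,-1],[-0.115,0.008,0,0,0,0,-1],[-0.13,0.01,0,0,0,0,-1],[-0.13,0.01,0,0,0,0,-1]]'
python3 - <<'E'
from h import *
import cv2
im=vision.camera('side'); cv2.imwrite('pics/side7.png',cv2.resize(im[110:300,200:400],None,fx=3,fy=3))
E
```

```text
time: 7.42
position: [0.4783, 0.15, 0.1386]
tool_rot: [0.707, 0.01, -0.012, -0.707]
ft_force: [-0.3, -0.8, 0.7]
grip_width: 0.0007
```

View pics/side7.png

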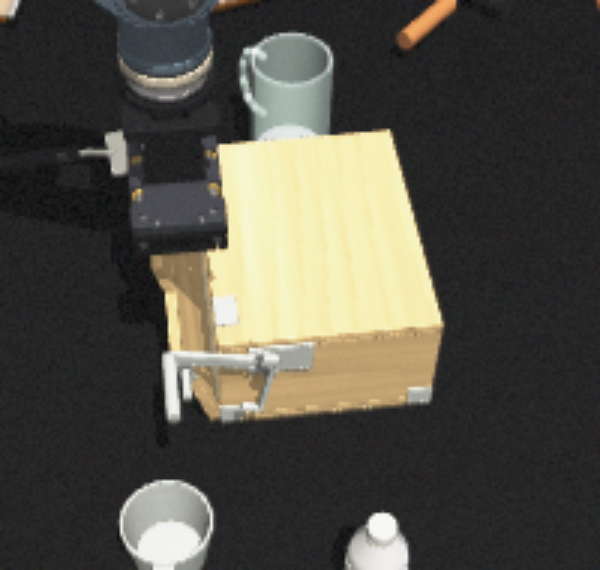

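```bash
python3 -m crank '[[-0.03,0.01,0,0,0,0,-1],[-0.06,0.021,0,0,0,0,-1],[-0.087,0.038,0,0,0,0,-1],[-0.111,0.057,0,0,0,0,-1],[-0.133,0.082,0,0,0,0,-1],[-0.152,0.107,0,0,0,0,-1],[-0.167,0.135,0,0,0,0,-1],[-0.18,0.164,0,0,0,0,-1],[-0.18,0.164,0,0,0,0,-1]]'
python3 - <<'E'
from h import *
import cv2
im=vision.camera('side'); cv2.imwrite('pics/side8.png',cv2.resize(im[110:300,160:360],None,fx=3,fy=3))
E
```

```text
time: 8.6
position: [0.3884, 0.1473, 0.0562]
tool_rot: [0.707, 0.009, -0.012, -0.707]
ft_force: [-0.2, 0.9, 0.1]
grip_width: 0.0006
```

View pics/side8.png

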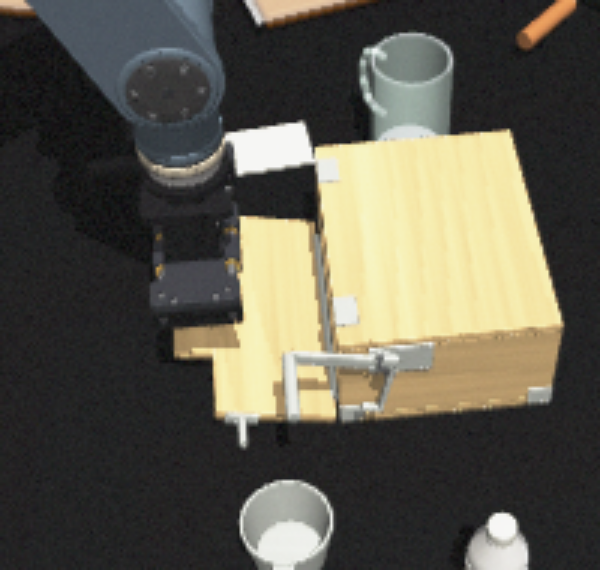

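```bash
python3 -m crank '[[-0.005,0.02,0,0,0,0,-1],[-0.01,0.04,0,0,0,0,-1],[-0.01,0.055,0,0,0,0,-1],[-0.01,0.062,0,0,0,0,-1],[-0.01,0.066,0,0,0,0,-1],[-0.01,0.066,0,0,0,0,-1]]'
```

```text
time: 9.4
position: [0.3842, 0.1472, 0.0252]
tool_rot: [0.707, 0.011, -0.011, -0.707]
ft_force: [-1.5, -0.2, 16.7]
grip_width: 0.0006
```

```bash
python3 -m crank '[[0,0.002,0,0,0,0,-1],[0,-0.02,0,0,0,0,-1],[0,-0.1,0,0,0,0,-1],[0,-0.2,0,0,0,0,-1],[0,-0.3,0,0,0,0,-1],[0,-0.35,0.12,0,0,0,-1],[0,-0.35,0.24,0,0,0,-1],[0,-0.35,0.36,0,0,0,-1],[0,-0.35,0.45,0,0,0,-1],[0,-0.35,0.45,0,0,0,-1]]'
python3 - <<'E'
from h import *
import cv2
for n in('side','top'):
    im=vision.camera(n); cv2.imwrite(f'pics/{n}9.png',im); 
    im=im[120:300,170:330] if n=='side' else im[120:330,120:440]
    cv2.imwrite(f'pics/{n}9c.png',cv2.resize(im,None,fx=3.2 if n=='side' else 2.4,fy=3.2 if n=='side' else 2.4))
E
```

```text
time: 10.65
position: [0.3779, 0.3749, 0.1989]
tool_rot: [-0.707, -0.013, 0.012, 0.707]
ft_force: [-0.3, -0.4, 0.2]
grip_width: 0.0007
```

View pics/side9c.png

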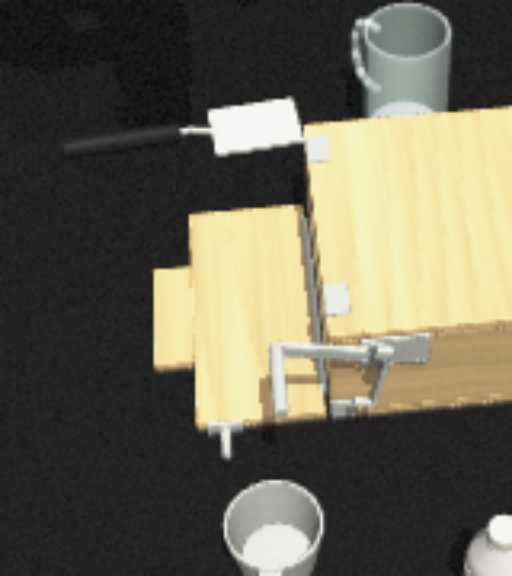

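View pics/top9c.png

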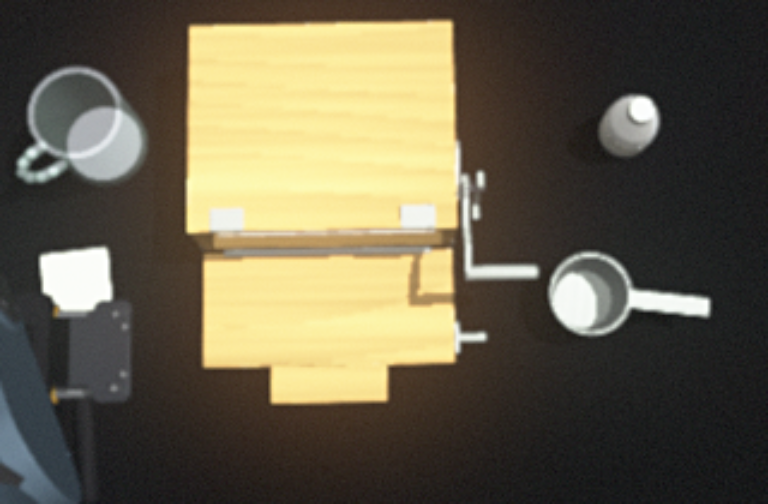

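Run:
```python
from h import *
import cv2
from rig import robot
print(plane('top',120+330/2.4,120+403/2.4,.011),plane('side',170+153/3.2,120+320/3.2,.011))
a=cv2.imread('pics/side0.png').astype(int);b=cv2.imread('pics/side9.png').astype(int)
d=abs(a-b).max(2)
for n,(r0,r1,c0,c1) in dict(mug=(120,150,280,312),cup=(270,330,238,274),bottle=(280,315,312,340),spat=(150,170,188,262)).items():print(n,d[r0:r1,c0:c1].mean(),(d[r0:r1,c0:c1]>60).sum())
robot.hand_in()
```

```text
[0.35083504 0.14320399 0.011     ] [0.35372151 0.13518402 0.011     ]
mug 9.296875 0
cup 7.049074074074074 0
bottle 7.630612244897959 0
spat 6.706756756756757 0
the job is handed in; nothing more can be done
```

The case is open, and I handed the job in about 11 s into the run.

- **Latch:** I pushed the lever over past centre with the closed fingers, and it swung on by itself. The pictures show the crossbar within a few pixels of where it should be at the front stop. The hook hangs free of the stud.
- **Flap:** I pulled the tab forward from behind the roof, followed it down and pressed it onto its stop. The fingertips stopped about 11 mm above the table, the height of the flat flap's top face, with 16.7 N. Afterwards the tab's edge measured x = 0.351 m in the top view and 0.354 m in the side view, against 0.352 m expected when fully open.
- **Bystanders:** comparing the side pictures before and after shows no change at the mug, measuring cup, bottle or spatula.
- **Robot:** it ended clear of everything, with the gripper about 0.2 m above the table. The highest force I read was that 16.7 N.

No check failed. My pixel measurements from the two views differed by up to about 8 mm, and I took no picture after handing in.

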